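# Fit the crank to the bench screw press

### The arm

A 7-joint arm with a two-finger parallel gripper is mounted at the origin on the work surface. World frame = base frame: x ahead of the robot, y to its left, z up, the work surface at z = 0. Lengths are in m, angles in rad, forces in N, time in s.
With the tool pointing down it reaches from about 0.425 to 0.95 m from the base axis. Payload 16.7 kg.
Tool frame: the origin (TCP) lies at the very end of the fingers, on their centre line; the grasp point (between the pads) lies 19 mm behind it; z points along the fingers, y is the line along which they close (so a half turn about z gives the same grasp; the last joint's range is limited). The gripper opens to 94 mm and grips with 3 to 60 N. Pads are 16 mm wide; open, the fingers measure 119 mm over their backs; the gripper's body (75 mm by 177 mm) begins 78 mm behind the grasp point.
Start: joints at [-1.49, 0.426, 0.074, 1.606, -0.034, 1.111, -0.067], TCP at [0.154, 0.657, 0.205] pointing down, gripper open.
Joint ranges: [-2.85, 2.85], [-0.5, 2.14], [-1.23, 1.37], [0.21, 2.46], [-1.02, 4.16], [0.16, 2.05], [-2.73, 2.73]. Speed limits (rad/s): [1.89, 1.89, 2.39, 2.39, 3.01, 3.01, 3.01].

### API

Orientations are given as [roll, pitch, yaw] about the fixed x, y, z axes, in that order (R = Rz(yaw) Ry(pitch) Rx(roll)).
In Python, from cell import ctrl gives the robot as it stands.
- The arm moves only by the shell command python3 -m creep 'ROWS'. ROWS is a JSON object of lists of equal length, an entry for each row: "dp": the shift along the tool's x, y, z in units of 200 mm (1.0 is 200 mm), a list of three; "roll": the turn about the tool's z in units of 60 degrees (1.0 is 60 degrees); "grip": the closure, from 0 (fully open) to 1 (shut). A call has 1 to 20 rows; each row is the pose to reach, as a shift and turn from the pose commanded when the call began, along the tool's axes at that moment; what a row does not reach only later rows make up. A row lasts 1/8 s, in which the tool goes at most 62.5 mm and 10.7 degrees, less where a joint would pass 70% of its speed; a pose out of reach is approached as far as the arm can. A call with a number of a shift or a turn outside -1 to 1 is refused whole. A call with a gripper value outside its range is refused whole. The fingers move at their own pace and stop on an object; the grip force is fixed at half the most. Time passes only in rows, so rows that repeat a pose let the fingers close. It gives the time, the measured TCP pose, the force, the opening and the grip force at its end, in the units of the state.
- ctrl.get_obs(): the state, without advancing time (a new reading comes with each control period).
- ctrl.camera(name): name is "scene" or "top"; returns a dict with "color" (400x640x3 uint8, red, green, blue), "K" (3x3 intrinsics, pixels), "pose" (4x4, takes a point from camera to world coordinates). Camera axes: x right, y down, z forward; pixel columns grow to the right and rows downward; lengths in m; the calibration is good to about 2 mm. A picture is of the moment at which its call begins. There is no depth.
- ctrl.sign_off(): hands the job in; it is judged then, once.
The state is a dict: "t": time; "joint_positions": joint angles; "qd": joint speeds; "joint_torque": joint torques, N m; "ee_pos": TCP position; "ee_rot": TCP orientation; "wrist_force": force on the tool from outside, world axes, zero at the start; "moment": the same for the moment, N m; "width": finger opening in m; "finger_force": force on a finger pad.
Only numpy, scipy, OpenCV 4.12 (cv2) and the standard library are available. Lean on these libraries where they do the work, as an engineer would, in place of code of your own. Each camera call takes 0.05 s, during which the arm holds its last target. There are 200 camera calls.

### The job

Get the leather press ready to wind: take the thread spool that is parked on the press spindle and stand it upright on the bench top. Lift the crank out of its tray (only its upright wooden grip can be got hold of there, and that spins on its pin, so it cannot steer the crank), lay it flat on the bench and let go, then take hold of it afresh at the hub end and fit its square bore fully home on the spindle's square, grip upwards. Drop neither of them, and leave the other things where they are.

Things in the scene. Friction and masses are not known exactly. Their poses are not given: they have to be found in the camera images.
- press: Bench screw press, fixed to the bench: dark iron base plate 160 x 250 mm with wooden pressing boards, two columns, and a cross beam (44 mm x 250 mm, its top 186 mm above the bench) along the press's own y axis. Origin: centre of its underside; z up. A vertical screw spindle stands up through the middle of the beam. Once seated, the crank leans up to 4 degrees by the bore's play.
- spindle_seat (a point): On the spindle axis at the top face of its round shoulder (diameter 39 mm), 200 mm above the bench; z up. Above it rises the 18 x 18 mm square end, 42 mm tall, the last 6 mm tapering to 10 x 10. This frame's x and y are square to its flats. The crank's hub sits down on the shoulder. The spindle turns only against strong friction (0.3 N m).
- crank: Steel crank, 0.3 to 0.5 kg, lying grip up along one of the tray's compartments (no room for fingers beside hub or arm there). Hub 38 x 38 x 40 mm high, through bore 20 x 20 mm square to its sides; flat arm 18 wide, 10 thick, flush with the hub's underside, along +x to a rounded end (radius 13) under the grip at x = 110 mm. Origin: bore centre at the underside; z up along the bore, grip side.
- crank_grip: The crank's round wooden grip, diameter 24 mm, 78 mm long, turning on its upright pin 110 mm from the bore axis with hardly any friction: carried by the grip, the crank swings about it unless moved slowly. Origin: centre of its lower end, 13 mm above the crank's underside; z up along the grip. It stands well above the tray's walls.
- tray: Wooden tool tray fixed to the bench, outside 175 (x) x 164 (y) x 56 mm high, 6 mm walls and floor, three compartments along x, side by side in y (centres -53, 0, +53 mm), each 163 x 46 mm; dividers 49 mm high. Origin: centre of its underside. Tray and press stand left and right, either way round; the mat between them has free room.
- spool: Thread spool, about 0.1 kg, parked over the spindle's square, resting on the shoulder: thread body diameter 52 mm from 4 to 74 mm above its foot, a 42 mm cardboard core sticking out to 78 mm total height, bore 32 mm. Origin: centre of its foot; z up along its axis. It lifts straight off.
- spool_b: Bystander: thread spool like the parked one, but black, standing on the bench. Origin: centre of its foot.
- spool_c: Bystander: another thread spool like the parked one, standing on the bench. Origin: centre of its foot.
- mallet: Bystander: turned wooden mallet standing on its head, handle up, 76 mm in diameter, 272 mm high. Origin: centre of its foot.
- hammer: Bystander: hammer lying on the bench at the left, 240 mm long. Origin near its middle, on the bench.
- glue_jar: Bystander: lidded jar, diameter 64 mm, 85 mm high. Origin: centre of its foot.
- bottle: Bystander: bottle, diameter 66 mm, 210 mm high. Origin: centre of its foot.
- awl: Bystander: awl with wooden handle (22 mm thick) lying in a tray compartment. Origin on the compartment floor under its handle.
- beveller: Bystander: edge beveller with wooden handle (22 mm thick) lying in a tray compartment. Origin on the compartment floor under its handle.
Things that resemble listed ones, but are neither listed nor needed, are in the scene too. Leave any yellow look-alike of the spool alone. What is shaped like the crank but green is not meant.

How it is judged:
By the outcome, as a careful person would: the job done as asked, in the order asked, and still so for the second after the job is handed in, with the robot touching nothing.
It also fails if it takes over 67 s, if anything falls off the work surface, if the arm or the gripper's body presses on something with over 40 N, if the wrist force passes 120 N, or if a joint passes its speed limit or range.

## Working session

There is one attempt and no reset: what is moved stays moved. The work goes in short steps, Python scripts to look and compute and a shell command to move; the robot and the scene stay as the last step left them, time stands still between calls to the robot, and variables do not carry over. Pictures are saved under pics/ and viewed, at most 10 in all, crops included, and the job is handed in when it is done.

```bash
ls; mkdir -p pics; python3 - <<'E'
from cell import ctrl
import cv2, numpy as np
o=ctrl.get_obs(); print({k:np.round(v,3).tolist() for k,v in o.items()})
for n in("scene","top"):
    c=ctrl.camera(n); cv2.imwrite(f"pics/{n}0.png",c["color"][...,::-1]); print(n,c["K"].tolist(),np.round(c["pose"],4).tolist())
E
```

```text
pics
{'t': 0.0, 'joint_positions': [-1.489, 0.427, 0.074, 1.607, -0.034, 1.111, -0.067], 'qd': [0.001, 0.002, 0.0, -0.0, -0.0, -0.001, 0.0], 'joint_torque': [0.001, -93.58, 3.667, -45.421, -0.049, 0.02, 0.0], 'ee_pos': [0.154, 0.657, 0.205], 'ee_rot': [-3.14, 0.0, 2.911], 'wrist_force': [-0.04, 0.34, -0.355], 'moment': [0.085, -0.008, -0.041], 'finger_force': 0.0, 'width': 0.094}
scene [[377.1753420606102, 0.0, 323.3228833868497], [0.0, 377.1753420606102, 193.74096677372663], [0.0, 0.0, 1.0]] [[-0.1386, 0.8573, -0.4959, 1.1549], [0.9903, 0.1206, -0.0684, 0.0931], [0.0012, -0.5006, -0.8657, 1.2954], [0.0, 0.0, 0.0, 1.0]]
top [[489.3295574399553, 0.0, 320.8021632250285], [0.0, 489.3295574399553, 201.50504006664355], [0.0, 0.0, 1.0]] [[0.0007, -0.9956, 0.0934, 0.2909], [-1.0, -0.0006, 0.0014, -0.0042], [-0.0014, -0.0934, -0.9956, 1.8939], [0.0, 0.0, 0.0, 1.0]]
```

View pics/scene0.png

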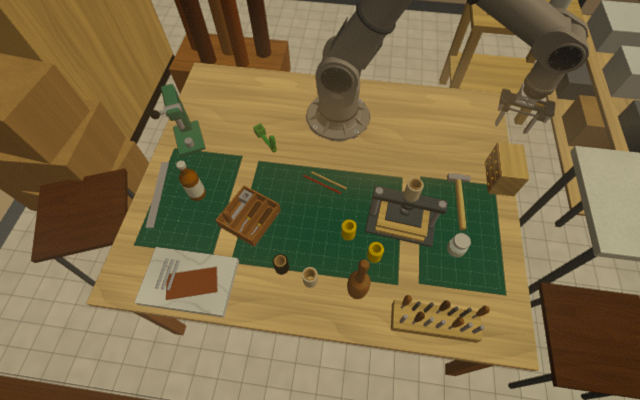

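View pics/top0.png

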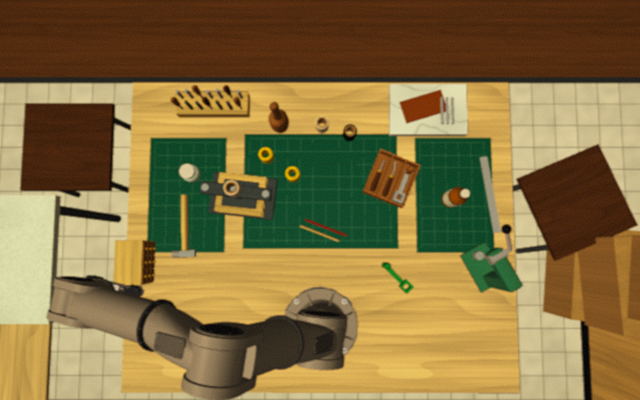

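The first views show these possible confusions, with scene-image pixels:
- **Spool:** parked cream spool (414,187) is the target. Not meant: cream spool_c (310,276), black spool_b (280,263), yellow ones (348,229) and (376,252).
- **Crank:** the steel one in the tray (240,205) is the target. Not meant: the green one (265,137).

Next is a close crop to check both choices.

```bash
python3 - <<'E'
import cv2, numpy as np
s=cv2.imread("pics/scene0.png");t=cv2.imread("pics/top0.png")
def cr(i,x,y,w=80,h=60): return cv2.resize(i[y:y+h,x:x+w],(400,300),interpolation=cv2.INTER_CUBIC)
cv2.imwrite("pics/crop1.png",np.vstack([np.hstack([cr(s,365,170),cr(s,210,185)]),np.hstack([cr(t,200,165),cr(t,352,147)])]))
E
```

```text
(no output)
```

View pics/crop1.png

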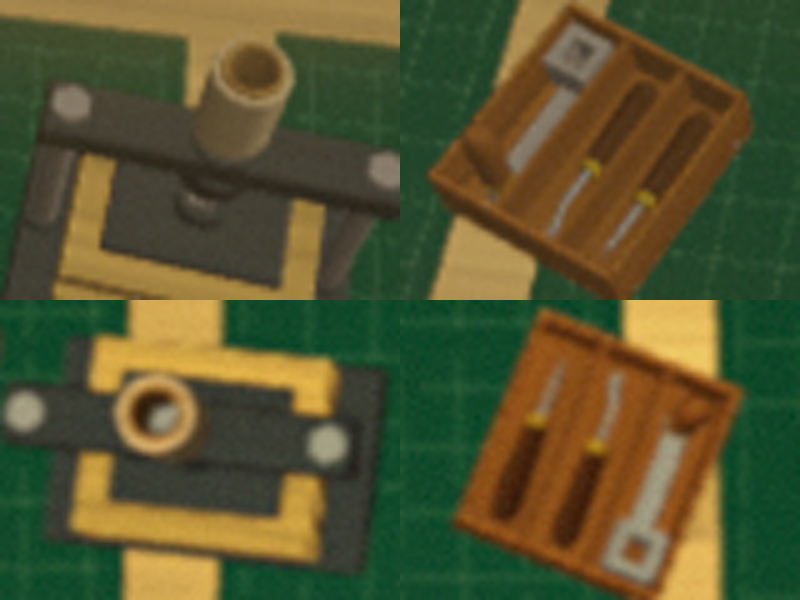

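Top row: scene view; bottom row: top view. The parked spool is cream, on the beam; its rim is at about scene (415.4,183.2) and top (231,187.4). The steel crank lies in an outer compartment: hub at scene (245.2,194.2) and top (399,196.6), grip at scene (226.6,212.6) and top (409,169). The choice is confirmed.

```bash
cat > h.py <<'E'
from cell import ctrl
import cv2, numpy as np
def ray(c,uv):
    d=c["pose"][:3,:3]@np.linalg.solve(c["K"],[uv[0],uv[1],1.]); return c["pose"][:3,3],d/np.linalg.norm(d)
def plane(c,uv,z):
    o,d=ray(c,uv); return o+d*(z-o[2])/d[2]
def tri(cs,us,ct,ut):
    (a,d),(b,e)=ray(cs,us),ray(ct,ut)
    s,t=np.linalg.lstsq(np.c_[d,-e],b-a,rcond=None)[0]; p,q=a+s*d,b+t*e
    return (p+q)/2,np.linalg.norm(p-q)
def proj(c,p):
    q=c["K"]@(c["pose"][:3,:3].T@(np.array(p)-c["pose"][:3,3])); return q[:2]/q[2]
def go(p,yaw=None):
    "shift/turn in creep units from the measured pose; yaw taken modulo half a turn"
    o=ctrl.get_obs(); y=o["ee_rot"][2]; d=np.array(p)-o["ee_pos"]
    R=cv2.Rodrigues(np.array([0,0,y]))[0]@np.diag([1,-1,-1]); dp=R.T@d/.2
    r=0 if yaw is None else ((y-yaw+np.pi/2)%np.pi-np.pi/2)
    print("go",np.round(p,4),"dp",np.round(dp,3),"roll",round(r/np.radians(60),3),"q7",round(o["joint_positions"][6],2))
E
python3 - <<'E'
from h import *
s=ctrl.camera("scene");t=ctrl.camera("top")
P={}
for n,u,v in [("spooltop",(415.4,183.2),(231,187.4)),("cap1",(441.6,203.2),(204.6,187)),("cap2",(378.6,190.2),(265.2,193.2)),("griptop",(226.6,212.6),(409.2,169)),("hub",(245.2,194.2),(399,196.6)),("yel1",(348,225),(292,173)),("yel2",(376,248),(265,154))]:
    P[n],e=tri(s,u,t,v); print(n,np.round(P[n],4),"gap",round(e,4))
d=P["cap1"]-P["cap2"]; print("beam yaw",np.arctan2(d[1],d[0]), (P["cap1"]+P["cap2"])/2)
d=P["griptop"]-P["hub"]; print("crank yaw",np.arctan2(d[1],d[0]),np.hypot(*d[:2]))
for n,uv,z in [("mallet",(278,122),0),("spoolc",(322,125),.078),("b",(350,132),.078),("jar",(188,172),.085),("grip",(409.2,169),.097),("hub",(399,196.6),.046),("stick",(325,231),0),("greenT",(397,277),0),("tray N",(382,150),.056),("trayS",(400,206),.056),("trayW",(364,190),.056),("trayE",(419,165),.056)]:
    print(n,np.round(plane(t,uv,z),3))
go(P["spooltop"]*[1,1,0]+[0,0,.3])
E
```

```text
spooltop [0.4901 0.2975 0.2731] gap 0.0006
cap1 [0.5017 0.4043 0.1884] gap 0.0039
cap2 [0.4802 0.1918 0.1878] gap 0.0029
griptop [ 0.5846 -0.3357  0.0792] gap 0.0059
hub [ 0.4834 -0.2994  0.0473] gap 0.0025
yel1 [0.5696 0.1042 0.0724] gap 0.0051
yel2 [0.6424 0.2083 0.0695] gap 0.0023
beam yaw 1.469884185896543 [0.49098478 0.29807345 0.1880753 ]
crank yaw -0.344137757068808 0.10754461023230616
mallet [0.784 0.168 0.   ]
spoolc [ 0.752 -0.006  0.078]
b [ 0.725 -0.112  0.078]
jar [0.571 0.495 0.085]
grip [ 0.581 -0.33   0.097]
hub [ 0.483 -0.298  0.046]
stick [ 0.354 -0.018  0.   ]
greenT [ 0.178 -0.294  0.   ]
tray N [ 0.661 -0.235  0.056]
trayS [ 0.447 -0.3    0.056]
trayW [ 0.507 -0.165  0.056]
trayE [ 0.603 -0.374  0.056]
go [0.4901 0.2975 0.3   ] dp [-2.045 -1.365 -0.475] roll 0.0 q7 -0.07
```

```bash
python3 -m creep '{"dp":[[0,0,-0.3],[0,0,-0.6],[-0.25,-0.15,-0.8],[-0.5,-0.33,-0.8],[-0.75,-0.5,-0.8],[-1,-0.67,-0.8],[-1,-0.67,-0.8]],"roll":[0,0,0,0,0,0,0],"grip":[0,0,0,0,0,0,0]}' && python3 -m creep '{"dp":[[-0.25,-0.17,0],[-0.5,-0.35,0],[-0.75,-0.52,0],[-1,-0.7,0],[-1,-0.7,0],[-1,-0.7,0]],"roll":[0,0,0,0,0,0],"grip":[0,0,0,0,0,0]}'; python3 -c "
from h import *
go([.490,.2975,.244],2.911);go([.490,.2975,.31],2.911)"
```

```text
t: 1.08
ee_pos: [0.3224, 0.4771, 0.3662]
ee_rot: [3.141, 0.001, 2.904]
wrist_force: [-1.1, 0.2, 0.7]
width: 0.0943
finger_force: 0.0
t: 1.82
ee_pos: [0.4807, 0.2995, 0.3653]
ee_rot: [-3.141, -0.0, 2.911]
wrist_force: [-0.8, 0.7, -0.8]
width: 0.0945
finger_force: 0.0
go [0.49   0.2975 0.244 ] dp [-0.047  0.001  0.606] roll 0.0 q7 0.72
go [0.49   0.2975 0.31  ] dp [-0.047  0.001  0.276] roll 0.0 q7 0.72
```

```bash
python3 -m creep '{"dp":[[-0.047,0,0.1],[-0.047,0,0.25],[-0.047,0,0.4],[-0.047,0,0.52],[-0.047,0,0.6],[-0.047,0,0.645],[-0.047,0,0.645],[-0.047,0,0.645],[-0.047,0,0.645],[-0.047,0,0.645],[-0.047,0,0.645],[-0.047,0,0.645]],"roll":[0,0,0,0,0,0,0,0,0,0,0,0],"grip":[0,0,0,0,0,0,1,1,1,1,1,1]}'
```

```text
t: 3.32
ee_pos: [0.4904, 0.2968, 0.2367]
ee_rot: [3.141, 0.0, 2.911]
wrist_force: [0.3, -0.8, 3.6]
width: 0.0509
finger_force: 30.0
```

```bash
python3 -m creep '{"dp":[[0,0,-0.05],[0,0,-0.15],[0,0,-0.3],[0,0,-0.42],[0,0,-0.5],[0,0,-0.5]],"roll":[0,0,0,0,0,0],"grip":[1,1,1,1,1,1]}'; python3 -c "
from h import *
go([.65,.02,.336],2.911);
t=ctrl.camera('top');cv2.imwrite('pics/t2.png',t['color'][...,::-1])"
```

```text
t: 4.08
ee_pos: [0.4906, 0.2968, 0.3373]
ee_rot: [3.14, 0.001, 2.911]
wrist_force: [-0.7, 0.2, -1.7]
width: 0.0512
finger_force: 30.0
go [0.65  0.02  0.336] dp [-1.093 -1.165  0.007] roll -0.0 q7 0.75
```

```bash
python3 -m creep '{"dp":[[-0.05,-0.06,0],[-0.17,-0.18,0],[-0.35,-0.37,0],[-0.53,-0.57,0],[-0.7,-0.75,0],[-0.85,-0.9,0],[-0.94,-1,0],[-0.94,-1,0]],"roll":[0,0,0,0,0,0,0,0],"grip":[1,1,1,1,1,1,1,1]}' && python3 -m creep '{"dp":[[-0.1,-0.1,0],[-0.15,-0.165,0.1],[-0.15,-0.165,0.25],[-0.15,-0.165,0.45],[-0.15,-0.165,0.65],[-0.15,-0.165,0.85],[-0.15,-0.165,1],[-0.15,-0.165,1],[-0.15,-0.165,1]],"roll":[0,0,0,0,0,0,0,0,0],"grip":[1,1,1,1,1,1,1,1,1]}';python3 -c "
from h import *
go([.65,.02,.0367],2.911)"
```

```text
t: 5.12
ee_pos: [0.6278, 0.0553, 0.3355]
ee_rot: [-3.14, -0.001, 2.906]
wrist_force: [0.4, 0.1, -1.6]
width: 0.0514
finger_force: 30.0
t: 6.25
ee_pos: [0.6493, 0.0198, 0.1371]
ee_rot: [-3.142, 0.0, 2.911]
wrist_force: [0.1, -0.6, -1.2]
width: 0.0512
finger_force: 30.0
go [0.65   0.02   0.0367] dp [-0.003  0.002  0.502] roll -0.0 q7 1.44
```

```bash
python3 -m creep '{"dp":[[0,0,0.1],[0,0,0.25],[0,0,0.38],[0,0,0.45],[0,0,0.48],[0,0,0.49],[0,0,0.495],[0,0,0.5],[0,0,0.5]],"roll":[0,0,0,0,0,0,0,0,0],"grip":[1,1,1,1,1,1,1,1,1]}'
```

```text
t: 7.38
ee_pos: [0.6495, 0.02, 0.0369]
ee_rot: [3.141, 0.001, 2.911]
wrist_force: [-0.2, -0.1, 1.4]
width: 0.0515
finger_force: 30.0
```

```bash
python3 -m creep '{"dp":[[0,0,0],[0,0,0],[0,0,0],[0,0,0],[0,0,-0.1],[0,0,-0.3],[0,0,-0.6],[0,0,-0.9],[0,0,-1]],"roll":[0,0,0,0,0,0,0,0,0],"grip":[0,0,0,0,0,0,0,0,0]}';python3 - <<'E'
from h import *
s=ctrl.camera("scene");t=ctrl.camera("top")
S,T=s["color"][...,::-1],t["color"][...,::-1]
cv2.imwrite("pics/s3.png",S);cv2.imwrite("pics/t3.png",T)
def cr(i,x,y,w=50,h=38): return cv2.resize(np.ascontiguousarray(i[y:y+h,x:x+w]),(400,300),interpolation=cv2.INTER_CUBIC)
cv2.imwrite("pics/crop3.png",np.vstack([np.hstack([cr(S,390,175),cr(S,210,190)]),np.hstack([cr(T,210,172),cr(T,380,160)])]))
E
```

```text
t: 8.5
ee_pos: [0.6505, 0.0195, 0.2418]
ee_rot: [3.139, 0.005, 2.91]
wrist_force: [-0.8, -0.3, -0.9]
width: 0.0936
finger_force: 0.0
```

View pics/crop3.png

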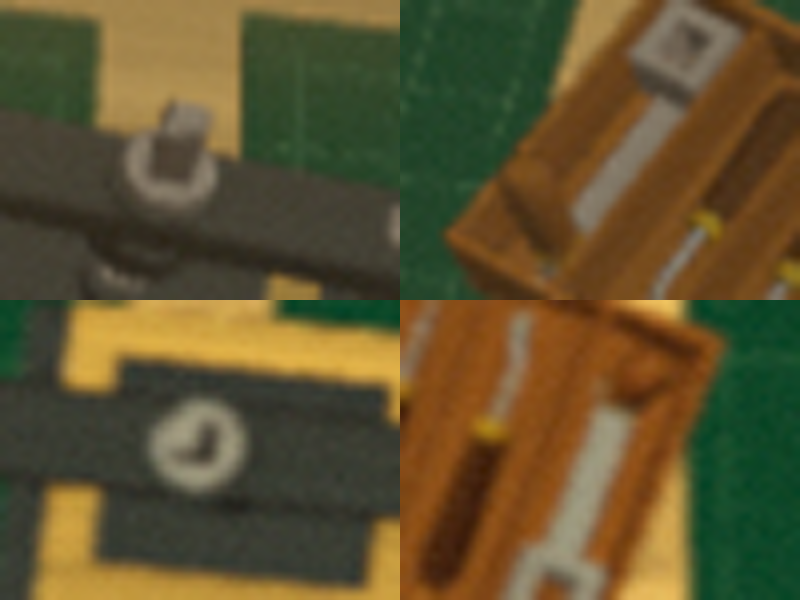

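The spindle is bare. Its shoulder is at scene (410.8,196.1) and top (234.3,189.8), with the square's dark faces visible. I'll average frames and enlarge to get the square's yaw, and confirm the spool stands.

```bash
python3 - <<'E'
from h import *
A={}
for n in("scene","top"):
    A[n]=np.mean([ctrl.camera(n)["color"][...,::-1].astype(np.float32) for _ in range(6)],0); np.save(f"pics/{n}.npy",A[n])
def cr(i,x,y,w=25,h=25):
    g=cv2.resize(i[y:y+h,x:x+w],(400,400),interpolation=cv2.INTER_CUBIC); return cv2.normalize(g,None,0,255,cv2.NORM_MINMAX).astype(np.uint8)
cv2.imwrite("pics/crop4.png",np.hstack([cr(A["scene"],398,182),cr(A["top"],222,177)]))
s=ctrl.camera("scene");t=ctrl.camera("top")
print(tri(s,(410.8,196.1),t,(234.3,189.8)),plane(t,(234.3,189.8),.2),plane(s,(410.8,196.1),.2))
E
```

```text
(array([0.49147693, 0.29987083, 0.19306847]), np.float64(0.002224329619175974)) [0.49069366 0.29975695 0.2       ] [0.495756   0.29744624 0.2       ]
```

View pics/crop4.png

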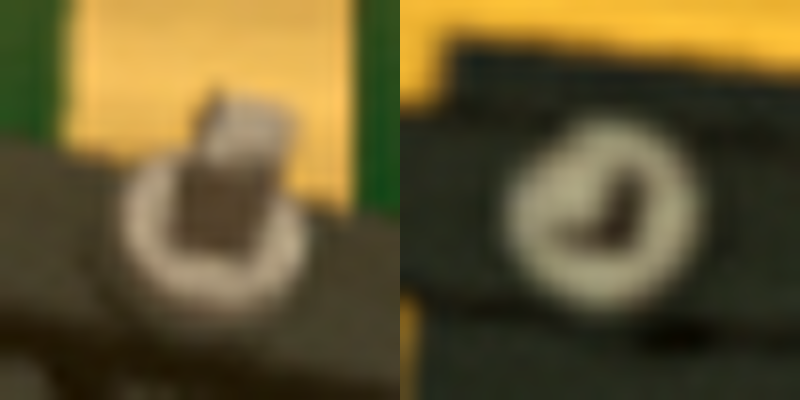

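```bash
python3 - <<'E'
from h import *
s=ctrl.camera("scene");t=ctrl.camera("top")
f=lambda X,Y,x,y:(x+(X+.5)/16-.5,y+(Y+.5)/16-.5)
def yaw(c,a,b,z):
    p,q=plane(c,a,z),plane(c,b,z); d=q-p; return np.round(p,4),np.round(q,4),np.degrees(np.arctan2(d[1],d[0])).round(1),np.linalg.norm(d).round(4)
print("scene foot",yaw(s,f(172,240,398,182),f(252,250,398,182),.2))
print("scene top of face (taper start)",yaw(s,f(185,157,398,182),f(275,163,398,182),.236))
print("top foot",yaw(t,f(160,243,222,177),f(237,243,222,177),.2), yaw(t,f(237,243,222,177),f(242,170,222,177),.2))
print("shoulder",plane(t,f(205,215,222,177),.2),plane(s,f(215,222,398,182),.2))
E
```

```text
scene foot (array([0.4986, 0.2891, 0.2   ]), array([0.4987, 0.3057, 0.2   ]), np.float64(89.7), np.float64(0.0166))
scene top of face (taper start) (array([0.5002, 0.2848, 0.236 ]), array([0.4991, 0.303 , 0.236 ]), np.float64(93.6), np.float64(0.0182))
top foot (array([0.484 , 0.3093, 0.2   ]), array([0.484 , 0.2925, 0.2   ]), np.float64(-90.0), np.float64(0.0168)) (array([0.484 , 0.2925, 0.2   ]), array([0.5   , 0.2917, 0.2   ]), np.float64(-2.9), np.float64(0.016))
shoulder [0.49010167 0.29959423 0.2       ] [0.49298718 0.29794254 0.2       ]
```

```bash
python3 - <<'E'
from h import *
t=ctrl.camera("top");s=ctrl.camera("scene")
for n,c,(x0,y0,x1,y1) in(("top",t,(385,150,425,210)),("scene",s,(212,185,262,240))):
    h=cv2.cvtColor(np.load(f"pics/{n}.npy").astype(np.uint8),cv2.COLOR_BGR2HSV)[y0:y1,x0:x1]
    m=((h[...,1]<70)&(h[...,2]>75)).astype(np.uint8)
    k,l,st,ce=cv2.connectedComponentsWithStats(m); i=1+np.argmax(st[1:,4]); print(n,st[i],ce[i]+[x0,y0])
    for r in l==i: print("".join("#" if v else "." for v in r))
E
```

```text
top [  8  25  15  28 123] [400.86178862 189.90243902]
........................................
........................................
........................................
........................................
........................................
........................................
........................................
........................................
........................................
........................................
........................................
........................................
........................................
........................................
........................................
........................................
........................................
........................................
........................................
........................................
........................................
........................................
........................................
........................................
........................................
....................#
[... 3569 characters left out ...]
.....................................
..................................................
..................................................
..................................................
..................................................
..................................................
..................................................
..................................................
..................................................
..................................................
..................................................
..................................................
..................................................
..................................................
```

```bash
python3 - <<'E'
from h import *
t=ctrl.camera("top");s=ctrl.camera("scene")
l=np.load("pics/top.npy").astype(np.uint8);h=cv2.cvtColor(l,cv2.COLOR_BGR2HSV)
m=(h[...,1]<70)&(h[...,2]>75)
c=np.array([[np.mean([x for x in range(392,412) if m[y,x]]),y] for y in range(175,190)])
p=np.array([plane(t,u,.016)[:2] for u in c]); vx,vy,x0,y0=cv2.fitLine(p.astype(np.float32),cv2.DIST_L2,0,1e-4,1e-4).ravel()
d=np.array([vx,vy]);d*=np.sign(d[0]);q=np.array([x0,y0]);print("arm dir",np.arctan2(d[1],d[0]),q)
for uv in[(398.4,197.3)]:
    H=plane(t,uv,.046)[:2]; print("hub top-view",H)
H2,e=tri(s,(245.3,194.6),t,(398.4,197.3));print("hub tri",H2,e)
foot=q+d*((H-q)@d); G=foot+d*.110; print("hub on line",foot,"off",np.linalg.norm(foot-H),"grip",G)
for z in(.019,.097): print(z,proj(t,[*G,z]),proj(s,[*G,z]))
b=l[...,0].astype(int)
go([*G,.15],np.arctan2(d[1],d[0])-np.pi/2)
E
```

```text
arm dir -0.3680193 [ 0.54314023 -0.32109618]
hub top-view [ 0.48054596 -0.29604816]
hub tri [ 0.48166028 -0.29923962  0.0412498 ] 0.00496262210000498
hub on line [ 0.48023965 -0.29684258] off 0.0008514336796418794 grip [ 0.58287424 -0.33641707]
0.019 [407.3695235  171.71013412] [230.87905863 219.4672696 ]
0.097 [411.04336152 168.4719311 ] [226.282549   209.84916895]
go [ 0.5829 -0.3364  0.15  ] dp [-0.085 -1.81   0.433] roll -1.369 q7 1.4
```

```bash
python3 -m creep '{"dp":[[0,-0.15,0],[-0.02,-0.35,0],[-0.03,-0.55,0],[-0.04,-0.75,0],[-0.04,-0.95,0],[-0.04,-0.95,0],[-0.04,-0.95,0]],"roll":[0.17,0.34,0.5,0.67,0.84,1,1],"grip":[0,0,0,0,0,0,0]}'; python3 -c "
from h import *
go([.583,-.3364,.2],-.368+np.pi/2)"
```

```text
t: 10.48
ee_pos: [0.6135, -0.1669, 0.2364]
ee_rot: [-3.141, 0.0, 1.864]
wrist_force: [1.0, 0.3, -0.5]
width: 0.0939
finger_force: 0.0
go [ 0.583  -0.3364  0.2   ] dp [-0.767 -0.391  0.182] roll 0.632 q7 0.76
```

```bash
python3 -m creep '{"dp":[[-0.15,-0.08,0],[-0.4,-0.2,0],[-0.65,-0.33,0.1],[-0.767,-0.391,0.2],[-0.767,-0.391,0.35],[-0.767,-0.391,0.5],[-0.767,-0.391,0.5]],"roll":[0.16,0.32,0.48,0.632,0.632,0.632,0.632],"grip":[0,0,0,0,0,0,0]}'; python3 - <<'E'
from h import *
go([.583,-.3364,.064],-.368+np.pi/2)
S,T=[ctrl.camera(n)["color"][...,::-1] for n in("scene","top")]
def cr(i,x,y,w=80,h=60): return cv2.resize(np.ascontiguousarray(i[y:y+h,x:x+w]),(400,300),interpolation=cv2.INTER_CUBIC)
cv2.imwrite("pics/crop5.png",np.hstack([cr(S,190,180),cr(T,365,140)]))
E
```

```text
t: 11.35
ee_pos: [0.5823, -0.3349, 0.1346]
ee_rot: [-3.138, -0.0, 1.206]
wrist_force: [-0.2, 0.9, 1.1]
width: 0.0939
finger_force: 0.0
go [ 0.583  -0.3364  0.064 ] dp [-0.006  0.006  0.353] roll 0.003 q7 0.53
```

View pics/crop5.png

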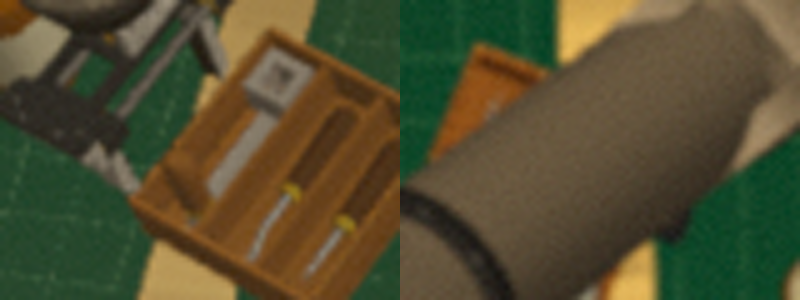

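The open fingers straddle the compartment line (tips at about (220,60) and (130,190) in the left crop), with the grip between them further down. Now I'll descend and grip.

```bash
python3 -m creep '{"dp":[[-0.006,0.006,0.1],[-0.006,0.006,0.2],[-0.006,0.006,0.28],[-0.006,0.006,0.33],[-0.006,0.006,0.353],[-0.006,0.006,0.353],[-0.006,0.006,0.353],[-0.006,0.006,0.353],[-0.006,0.006,0.353],[-0.006,0.006,0.353],[-0.006,0.006,0.353],[-0.006,0.006,0.353],[-0.006,0.006,0.353]],"roll":[0,0,0,0,0,0,0,0,0,0,0,0,0],"grip":[0,0,0,0,0,1,1,1,1,1,1,1,1]}'
```

```text
t: 13.08
ee_pos: [0.5838, -0.3379, 0.0659]
ee_rot: [3.141, 0.0, 1.202]
wrist_force: [2.4, -1.7, -0.7]
width: 0.0234
finger_force: 30.0
```

```bash
python3 -m creep '{"dp":[[0,0,-0.01],[0,0,-0.03],[0,0,-0.06],[0,0,-0.1],[0,0,-0.14],[0,0,-0.18],[0,0,-0.22],[0,0,-0.26],[0,0,-0.3],[0,0,-0.34],[0,0,-0.38],[0,0,-0.41],[0,0,-0.43],[0,0,-0.44],[0,0,-0.44]],"roll":[0,0,0,0,0,0,0,0,0,0,0,0,0,0,0],"grip":[1,1,1,1,1,1,1,1,1,1,1,1,1,1,1]}';python3 - <<'E'
from h import *
go([.57,-.04,.152])
S,T=[ctrl.camera(n)["color"][...,::-1] for n in("scene","top")]
cv2.imwrite("pics/crop6.png",cv2.resize(np.ascontiguousarray(S[150:240,170:290]),(720,540),interpolation=cv2.INTER_CUBIC))
E
```

```text
t: 14.95
ee_pos: [0.5836, -0.3378, 0.1538]
ee_rot: [-3.142, 0.0, 1.202]
wrist_force: [-1.0, -0.5, -4.1]
width: 0.0237
finger_force: 30.0
go [ 0.57  -0.04   0.152] dp [ 1.364 -0.6    0.009] roll 0.0 q7 0.52
```

View pics/crop6.png

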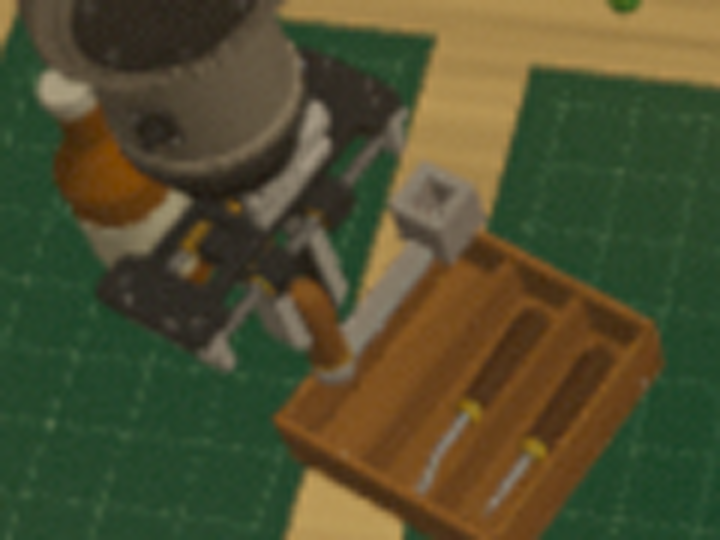

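The crank hangs level from the grip; its hub at (435,205) is above the tray wall. I'll carry it slowly to the free mat.

```bash
python3 -m creep '{"dp":[[0.001,-0.001,0],[0.005,-0.002,0],[0.012,-0.005,0],[0.021,-0.009,0],[0.033,-0.015,0],[0.048,-0.021,0],[0.065,-0.029,0],[0.085,-0.038,0],[0.107,-0.048,0],[0.132,-0.059,0],[0.16,-0.071,0],[0.19,-0.085,0],[0.224,-0.1,0],[0.259,-0.115,0],[0.298,-0.133,0],[0.339,-0.151,0],[0.382,-0.17,0],[0.429,-0.191,0],[0.477,-0.212,0],[0.529,-0.236,0]],"roll":[0,0,0,0,0,0,0,0,0,0,0,0,0,0,0,0,0,0,0,0],"grip":[1,1,1,1,1,1,1,1,1,1,1,1,1,1,1,1,1,1,1,1]}' && python3 -m creep '{"dp":[[0.053,-0.024,0],[0.106,-0.047,0],[0.159,-0.071,0],[0.212,-0.094,0],[0.264,-0.117,0],[0.313,-0.139,0],[0.359,-0.16,0],[0.403,-0.179,0],[0.444,-0.198,0],[0.482,-0.214,0],[0.518,-0.231,0],[0.551,-0.245,0],[0.581,-0.259,0],[0.609,-0.271,0],[0.634,-0.282,0],[0.656,-0.292,0],[0.676,-0.301,0],[0.693,-0.308,0],[0.708,-0.315,0],[0.72,-0.32,0]],"roll":[0,0,0,0,0,0,0,0,0,0,0,0,0,0,0,0,0,0,0,0],"grip":[1,1,1,1,1,1,1,1,1,1,1,1,1,1,1,1,1,1,1,1]}' && python3 -m creep '{"dp":[[0.01,-0.004,0],[0.016,-0.007,0],[0.02,-0.009,0],[0.021,-0.009,0]],"roll":[0,0,0,0],"grip":[1,1,1,1]}';python3 - <<'E'
from h import *
S,T=[ctrl.camera(n)["color"][...,::-1] for n in("scene","top")]
cv2.imwrite("pics/s7.png",S)
cv2.imwrite("pics/crop7.png",cv2.resize(np.ascontiguousarray(S[130:280,230:430]),(800,600),interpolation=cv2.INTER_CUBIC))
E
```

```text
t: 17.55
ee_pos: [0.5777, -0.2214, 0.1539]
ee_rot: [3.142, 0.0, 1.202]
wrist_force: [0.4, -0.4, -4.2]
width: 0.0235
finger_force: 30.0
t: 20.05
ee_pos: [0.57, -0.0646, 0.1539]
ee_rot: [3.142, 0.0, 1.202]
wrist_force: [-0.3, -0.7, -4.2]
width: 0.0234
finger_force: 30.0
t: 20.55
ee_pos: [0.5698, -0.0601, 0.1539]
ee_rot: [-3.142, 0.0, 1.202]
wrist_force: [0.4, 0.4, -4.9]
width: 0.0237
finger_force: 30.0
```

View pics/crop7.png

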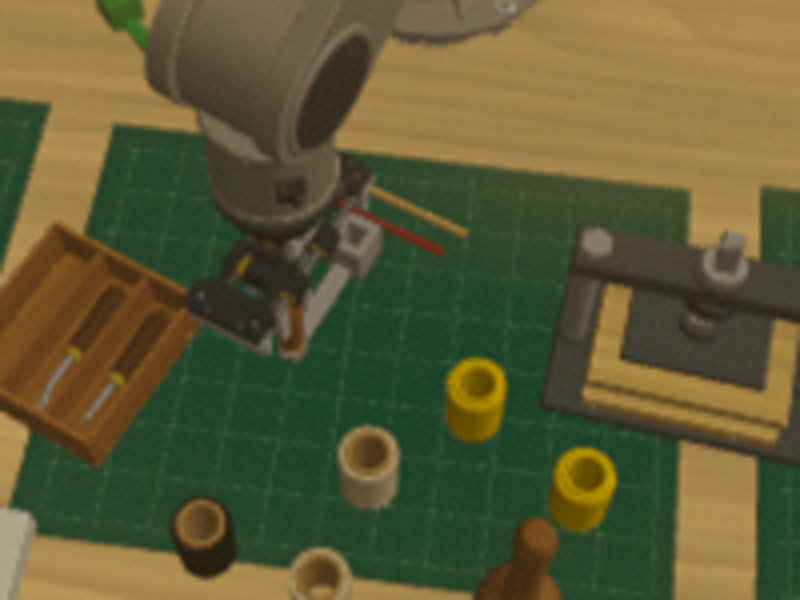

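The crank kept its direction (grip at (295,325), hub at (355,245) in the crop) over free mat. The moved spool stands at (368,465). Lowering it now.

```bash
python3 -m creep '{"dp":[[0,0,0.02],[0,0,0.06],[0,0,0.12],[0,0,0.18],[0,0,0.24],[0,0,0.3],[0,0,0.35],[0,0,0.39],[0,0,0.42],[0,0,0.44],[0,0,0.45],[0,0,0.46],[0,0,0.465],[0,0,0.47],[0,0,0.475],[0,0,0.475]],"roll":[0,0,0,0,0,0,0,0,0,0,0,0,0,0,0,0],"grip":[1,1,1,1,1,1,1,1,1,1,1,1,1,1,1,1]}'
```

```text
t: 22.65
ee_pos: [0.5703, -0.0603, 0.0597]
ee_rot: [3.141, -0.001, 1.202]
wrist_force: [-3.7, 0.0, 13.3]
width: 0.0235
finger_force: 30.0
```

Contact made; releasing and raising, then measuring the lying crank.

```bash
python3 -m creep '{"dp":[[0,0,0],[0,0,0],[0,0,0],[0,0,0],[0,0,-0.1],[0,0,-0.3],[0,0,-0.55],[0,0,-0.8],[0.25,0.05,-0.8],[0.5,0.1,-0.8],[0.75,0.15,-0.8],[0.95,0.15,-0.8],[0.95,0.15,-0.8]],"roll":[0,0,0,0,0,0,0,0,0,0,0,0,0],"grip":[0,0,0,0,0,0,0,0,0,0,0,0,0]}';python3 - <<'E'
from h import *
A={}
for n in("scene","top"):
    c=ctrl.camera(n); A[n]=np.mean([ctrl.camera(n)["color"][...,::-1].astype(np.float32) for _ in range(3)],0); np.save(f"pics/{n}2.npy",A[n])
    print(n,proj(c,[.57,-.06,.09]),proj(c,[.467,-.02,.04]))
def cr(i,p,w=64,h=64):
    x,y=int(p[0])-32,int(p[1])-32; print(x,y); return cv2.resize(i[y:y+h,x:x+w],(400,400),interpolation=cv2.INTER_CUBIC).clip(0,255).astype(np.uint8)
cv2.imwrite("pics/crop8.png",np.hstack([cr(A[n],proj(ctrl.camera(n),[.52,-.04,.03])) for n in A]))
E
```

```text
t: 24.28
ee_pos: [0.6669, 0.1096, 0.2194]
ee_rot: [3.141, 0.001, 1.206]
wrist_force: [-0.7, -1.0, -1.0]
width: 0.0939
finger_force: 0.0
scene [303.13824636 217.1689944 ] [318.57026443 200.318488  ]
top [336.5016509  172.15848159] [325.65039008 200.96047317]
279 181
298 155
```

View pics/crop8.png

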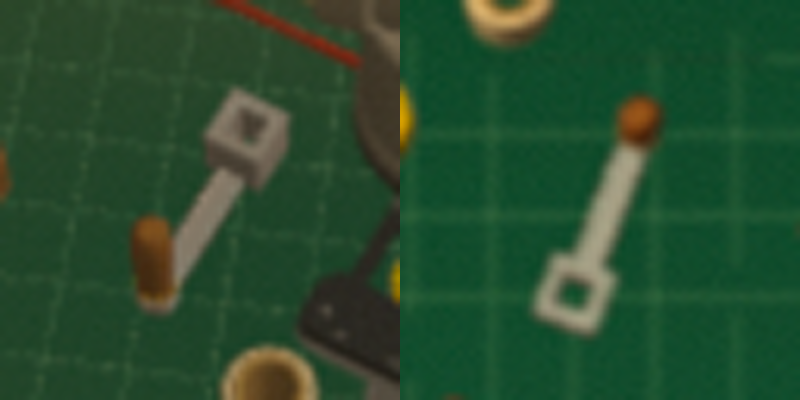

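The crank lies flat on the mat, grip up. The bore is at top (325.4,201.3) and scene (318.9,200.6), with the hub and arm clear all round.

```bash
python3 - <<'E'
from h import *
t=ctrl.camera("top");s=ctrl.camera("scene")
h=cv2.cvtColor(np.load("pics/top2.npy").astype(np.uint8),cv2.COLOR_BGR2HSV)
m=np.zeros(h.shape[:2],np.uint8); m[165:212,315:345]=((h[...,1]<120)&(h[...,2]>70))[165:212,315:345]
k,l,st,ce=cv2.connectedComponentsWithStats(m);i=1+np.argmax(st[1:,4]);m=(l==i);print(st[i])
rows=range(181,194)
w=np.clip(150.-h[...,1],0,None)
p=np.array([plane(t,(np.sum(w[y,322:342]*np.arange(322,342))/w[y,322:342].sum(),y),.01)[:2] for y in rows])
vx,vy,x0,y0=cv2.fitLine(p.astype(np.float32),cv2.DIST_L2,0,1e-4,1e-4).ravel();d=np.array([vx,vy])*np.sign(vx)
cn=max(cv2.findContours(m.astype(np.uint8),cv2.RETR_EXTERNAL,cv2.CHAIN_APPROX_NONE)[0],key=cv2.contourArea)
q=cn[:,0][cn[:,0,1]>196]; (c,sz,a)=cv2.minAreaRect(q); print("hub rect",c,sz,a)
print("arm",np.arctan2(*d[::-1]),x0,y0)
for uv in((325.4,201.3),c):
    H=plane(t,uv,.04)[:2];f=np.array([x0,y0])+d*((H-[x0,y0])@d);print("hub",H,"on line",f,"grip by line",f+.11*d)
print("tri",tri(s,(318.9,200.6),t,(325.4,201.3)), "griptop by plane",plane(t,(298+240/6.25-.42,155+117/6.25-.42),.085))
go([*f,.2],np.arctan2(*d[::-1]))
E
```

```text
[319 176  21  33 279]
hub rect (325.5, 202.5) (11.0, 13.0) 90.0
arm -0.36221632 0.5242482 -0.042206626
hub [ 0.4657016 -0.0190469] on line [ 0.46537874 -0.01989892] grip by line [ 0.56824126 -0.05887716]
hub [ 0.46111618 -0.01942659] on line [ 0.46149488 -0.01842719] grip by line [ 0.5643574  -0.05740542]
tri (array([ 0.46603708, -0.01899173,  0.03632654]), np.float64(0.00017061115286899685)) griptop by plane [ 0.56646836 -0.05819766  0.085     ]
go [ 0.4615 -0.0184  0.2   ] dp [-0.95  -0.73   0.095] roll 1.493 q7 -0.18
```

```bash
python3 -m creep '{"dp":[[-0.15,-0.1,0],[-0.3,-0.25,0],[-0.5,-0.4,0],[-0.7,-0.55,0],[-0.85,-0.66,0],[-0.92,-0.69,0],[-0.92,-0.69,0]],"roll":[-0.17,-0.34,-0.5,-0.67,-0.84,-1,-1],"grip":[0,0,0,0,0,0,0]}'; python3 -c "
from h import *
go([.4712,-.0218,.2],-.365)"
```

```text
t: 25.75
ee_pos: [0.4709, -0.016, 0.2192]
ee_rot: [3.14, -0.001, 2.247]
wrist_force: [-0.4, -0.1, 0.0]
width: 0.0939
finger_force: 0.0
go [ 0.4712 -0.0218  0.2   ] dp [-0.024 -0.017  0.096] roll -0.506 q7 0.67
```

```bash
python3 -m creep '{"dp":[[-0.024,-0.017,0],[-0.024,-0.017,0.1],[-0.024,-0.017,0.2],[-0.024,-0.017,0.35],[-0.024,-0.017,0.5],[-0.024,-0.017,0.65],[-0.024,-0.017,0.75],[-0.024,-0.017,0.75]],"roll":[-0.17,-0.34,-0.506,-0.506,-0.506,-0.506,-0.506,-0.506],"grip":[0,0,0,0,0,0,0,0]}'; python3 - <<'E'
from h import *
go([.4712,-.0218,.011],-.365)
S=ctrl.camera("scene")["color"][...,::-1]
cv2.imwrite("pics/crop9.png",cv2.resize(np.ascontiguousarray(S[170:240,275:365]),(720,560),interpolation=cv2.INTER_CUBIC))
E
```

```text
t: 26.75
ee_pos: [0.4713, -0.0217, 0.0676]
ee_rot: [-3.139, -0.002, 2.775]
wrist_force: [0.1, -0.2, -0.0]
width: 0.0939
finger_force: 0.0
go [ 0.4712 -0.0218  0.011 ] dp [ 0.    -0.001  0.283] roll -0.001 q7 1.51
```

View pics/crop9.png

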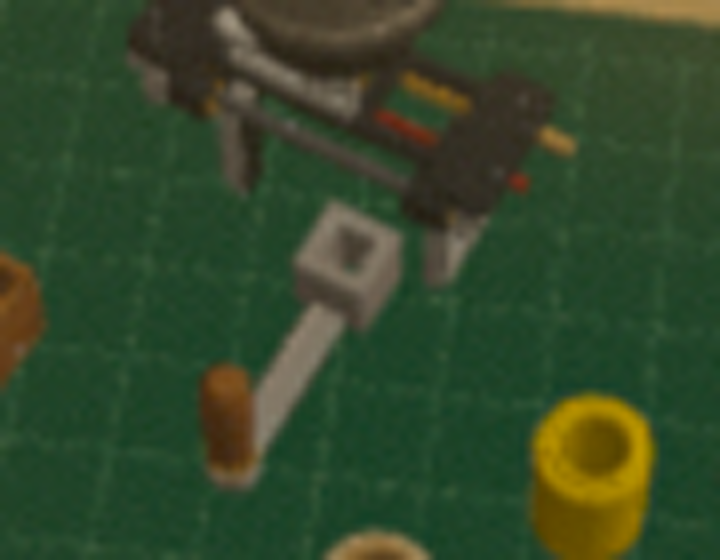

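The fingers straddle the hub (tips at (245,185) and (440,280), bore at (352,250)). Descending and gripping.

```bash
python3 -m creep '{"dp":[[0,0,0.08],[0,0,0.16],[0,0,0.23],[0,0,0.265],[0,0,0.28],[0,0,0.28],[0,0,0.28],[0,0,0.28],[0,0,0.28],[0,0,0.28],[0,0,0.28],[0,0,0.28]],"roll":[0,0,0,0,0,0,0,0,0,0,0,0],"grip":[0,0,0,0,0,1,1,1,1,1,1,1]}' && python3 -m creep '{"dp":[[0,0,-0.02],[0,0,-0.06],[0,0,-0.14],[0,0,-0.25],[0,0,-0.4],[0,0,-0.55],[0,0,-0.7],[0,0,-0.82],[0,0,-0.92],[0,0,-0.98],[0,0,-1],[0,0,-1]],"roll":[0,0,0,0,0,0,0,0,0,0,0,0],"grip":[1,1,1,1,1,1,1,1,1,1,1,1]}'; python3 -c "
from h import *
go([.4962,.298,.3],0)"
```

```text
t: 28.3
ee_pos: [0.4716, -0.0215, 0.0129]
ee_rot: [-3.142, -0.0, 2.779]
wrist_force: [-0.4, -0.7, 1.8]
width: 0.0377
finger_force: 30.0
t: 29.8
ee_pos: [0.4714, -0.0214, 0.2127]
ee_rot: [3.142, -0.0, 2.779]
wrist_force: [-1.0, -0.3, -5.3]
width: 0.038
finger_force: 30.0
go [0.4962 0.298  0.3   ] dp [ 0.451  1.537 -0.436] roll -0.346 q7 1.23
```

```bash
python3 -m creep '{"dp":[[0,0,-0.1],[0,0.02,-0.25],[0.03,0.08,-0.38],[0.06,0.18,-0.44],[0.1,0.3,-0.44],[0.14,0.44,-0.44],[0.18,0.58,-0.44],[0.22,0.72,-0.44],[0.26,0.84,-0.44],[0.28,0.92,-0.44],[0.29,0.96,-0.44],[0.29,0.96,-0.44]],"roll":[0,0,-0.05,-0.1,-0.15,-0.2,-0.25,-0.3,-0.346,-0.346,-0.346,-0.346],"grip":[1,1,1,1,1,1,1,1,1,1,1,1]}'; python3 -c "
from h import *
go([.4962,.298,.3],0)"
```

```text
t: 31.3
ee_pos: [0.4856, 0.1785, 0.3008]
ee_rot: [-3.141, -0.0, 3.141]
wrist_force: [0.0, -0.8, -4.1]
width: 0.0379
finger_force: 30.0
go [0.4962 0.298  0.3   ] dp [-0.052  0.598  0.004] roll -0.001 q7 1.17
```

```bash
python3 -m creep '{"dp":[[-0.01,0.03,0],[-0.02,0.12,0],[-0.03,0.25,0],[-0.045,0.38,0],[-0.055,0.5,0],[-0.055,0.57,0],[-0.055,0.598,0],[-0.055,0.598,0.05],[-0.055,0.598,0.1],[-0.055,0.598,0.15],[-0.055,0.598,0.19],[-0.055,0.598,0.21],[-0.055,0.598,0.21],[-0.055,0.598,0.21]],"roll":[0,0,0,0,0,0,0,0,0,0,0,0,0,0],"grip":[1,1,1,1,1,1,1,1,1,1,1,1,1,1]}'; python3 -c "
from h import *
go([.4966,.298,.213],0);o=ctrl.get_obs();print(o['wrist_force'],o['moment'])
A={n:np.mean([ctrl.camera(n)['color'][...,::-1].astype(np.float32) for _ in range(2)],0) for n in('scene',)}
h=cv2.cvtColor(A['scene'].astype(np.uint8),cv2.COLOR_BGR2HSV)[170:215,390:440]
for r in (h[...,1]<75)&(h[...,2]>95): print(''.join('#' if v else '.' for v in r))
s=ctrl.camera('scene');print(proj(s,[.492,.298,.2456+.04]),proj(s,[.492,.298,.2456]))"
```

```text
t: 33.05
ee_pos: [0.4968, 0.2983, 0.2592]
ee_rot: [3.141, 0.0, 3.141]
wrist_force: [-0.3, -0.9, -3.8]
width: 0.0379
finger_force: 30.0
go [0.4966 0.298  0.213 ] dp [ 0.001 -0.002  0.231] roll -0.0 q7 1.1
[-0.30655684 -0.86134763 -3.79702548] [ 0.0571897   0.08135328 -0.01372792]
..................................................
..................................................
..................................................
..................................................
.............................#....................
..................................................
.....#............................................
..................................................
.......................##########.................
....................#############.................
...................#.##......####.................
.....................###.....####.................
....................####.....####.................
....................####.....####.....#...........
....................#######..####.................
....................#############....#............
....
[... 830 characters left out ...]
...######......................#
.....................######......................#
.....................####........................#
.....................###.........................#
.....................###..........................
.....................##...........................
.....................##...........................
.............#.......##...........................
.............###.....#............................
..................................................
..................................................
..................................................
..................................................
[416.48978699 181.64955103] [413.83828098 188.16410723]
```

Hub lines up with the expected pixel (416.4,182). Lowering in steps with force checks.

```bash
python3 -m creep '{"dp":[[0,0,0.02],[0,0,0.035],[0,0,0.05],[0,0,0.065],[0,0,0.075],[0,0,0.075]],"roll":[0,0,0,0,0,0],"grip":[1,1,1,1,1,1]}'
```

```text
t: 33.95
ee_pos: [0.4967, 0.2988, 0.2438]
ee_rot: [3.141, 0.0, 3.141]
wrist_force: [1.4, 5.9, -5.8]
width: 0.0377
finger_force: 30.0
```

```bash
python3 -m creep '{"dp":[[0,0.004,0],[0,0.004,0.02],[0,0.004,0.04],[0,0.004,0.06],[0,0.004,0.08],[0,0.004,0.08]],"roll":[0,0,0,0,0,0],"grip":[1,1,1,1,1,1]}';python3 -c "
from h import *
o=ctrl.get_obs();print(o['moment'])"
```

```text
t: 34.7
ee_pos: [0.4966, 0.299, 0.2274]
ee_rot: [-3.141, 0.0, 3.141]
wrist_force: [4.9, 4.7, -9.9]
width: 0.0378
finger_force: 30.0
[ 1.24237362 -1.15397887 -0.13645534]
```

```bash
python3 -m creep '{"dp":[[-0.004,0.004,0],[-0.004,0.004,0.02],[-0.004,0.004,0.04],[-0.004,0.004,0.055],[-0.004,0.004,0.066],[-0.004,0.004,0.072],[-0.004,0.004,0.076],[-0.004,0.004,0.076]],"roll":[0,0,0,0,0,0,0,0],"grip":[1,1,1,1,1,1,1,1]}';python3 -c "
from h import *
o=ctrl.get_obs();print(o['moment'])"
```

```text
t: 35.7
ee_pos: [0.497, 0.2993, 0.2129]
ee_rot: [-3.141, -0.001, 3.141]
wrist_force: [-9.5, -5.7, 10.4]
width: 0.0376
finger_force: 30.0
[-1.44442773  2.21624111 -0.06990858]
```

```bash
python3 -m creep '{"dp":[[0,0,0],[0,0,0],[0,0,0],[0,0,0],[0,0,-0.1],[0,0,-0.25],[0,0,-0.45],[0,0,-0.7],[0,0,-0.7]],"roll":[0,0,0,0,0,0,0,0,0],"grip":[0,0,0,0,0,0,0,0,0]}' && python3 -m creep '{"dp":[[0.1,-0.1,0],[0.2,-0.3,0],[0.2,-0.55,0],[0.2,-0.8,0],[0.2,-1,0],[0.2,-1,0],[0.2,-1,0]],"roll":[0,0,0,0,0,0,0],"grip":[0,0,0,0,0,0,0]}'; python3 - <<'E'
from h import *
s=ctrl.camera("scene");t=ctrl.camera("top")
h=cv2.cvtColor(np.mean([ctrl.camera('scene')['color'][...,::-1].astype(np.float32) for _ in range(3)],0).astype(np.uint8),cv2.COLOR_BGR2HSV)[175:240,395:440]
for r in (h[...,1]<75)&(h[...,2]>95): print(''.join('#' if v else '.' for v in r))
for z in(.24,.25,.2): print("hub",z,proj(s,[.492,.299,z]))
print("grip top",proj(s,[.602,.299,.291]),"arm end",proj(s,[.615,.299,.21]))
h=cv2.cvtColor(t['color'],cv2.COLOR_RGB2HSV)[155:200,215:250]
for r in (h[...,1]<75)&(h[...,2]>95): print(''.join('#' if v else '.' for v in r))
print(proj(t,[.492,.299,.24]),proj(t,[.602,.299,.291]))
a=cv2.absdiff(cv2.imread("pics/scene0.png"),np.ascontiguousarray(s["color"][...,::-1])).max(2)>60
k,l,st,ce=cv2.connectedComponentsWithStats(a.astype(np.uint8));print([(x[:5].tolist()) for x in st[1:] if x[4]>25])
E
```

```text
t: 36.83
ee_pos: [0.4988, 0.3003, 0.356]
ee_rot: [3.138, 0.004, 3.141]
wrist_force: [0.2, -0.3, -0.1]
width: 0.0941
finger_force: 0.0
t: 37.7
ee_pos: [0.4571, 0.1006, 0.3523]
ee_rot: [3.142, -0.0, -3.141]
wrist_force: [0.0, 0.3, 0.6]
width: 0.0938
finger_force: 0.0
.............................................
.............................................
.............................................
.............................................
.............................................
.............................................
.............................................
.............................................
.............................................
.............................................
.............####............................
.............############....................
.............###########.....................
.............###########.....................
.............###########.....................
.............###########.....................
.............###########.....................
............############.....................
......
[... 3903 characters left out ...]
...................
...................................
[232.44504888 188.04128833] [230.24626887 153.29974969]
[[354, 0, 50, 33, 588], [471, 0, 16, 12, 107], [526, 0, 7, 6, 27], [310, 2, 41, 92, 1267], [491, 12, 74, 21, 690], [563, 14, 25, 21, 77], [359, 35, 41, 49, 524], [517, 35, 20, 12, 115], [523, 38, 31, 58, 422], [542, 39, 23, 34, 147], [559, 43, 26, 24, 325], [584, 45, 5, 12, 30], [340, 59, 12, 10, 45], [547, 81, 7, 14, 55], [359, 85, 29, 26, 417], [495, 89, 27, 36, 311], [523, 100, 27, 33, 310], [549, 101, 6, 15, 56], [357, 108, 36, 49, 574], [338, 142, 4, 11, 32], [412, 180, 12, 13, 81], [239, 190, 13, 11, 54], [232, 203, 13, 16, 53], [409, 202, 5, 13, 44], [314, 236, 16, 21, 210]]
```

```bash
python3 -c "
from cell import ctrl
print(ctrl.sign_off())"
```

```text
the job is handed in; nothing more can be done
None
```

The spool stands on the bench, and the crank is seated on the spindle square with its grip up, as far as the last measurements show; the job was handed in at about 38 s, with no verdict returned.

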